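# Index the mitre trimmer's fence by one hole

### The job

On the pattern-maker's mitre trimmer, reset the right-hand fence (right as the robot sees it) by one hole, for the next batch of staves: hook a fingertip under the pull ring of the spring index pin at the fence's near end, lift the pin clear, swing the fence one hole outwards (to the right, away from square) and no further, and let the pin drop fully home there. Only hook and push, gently: do not pinch the ring, and leave the other things on the bench where they are.

Things in the scene. Friction and masses are not known exactly. Their poses are not given: they have to be found in the camera images.
- ring (a point): Centre of the upright steel pull ring on the right-hand fence's index pin; moves with both. 7 mm rod, 50 mm inside, 64 mm outside. With the pin home it is 130 mm above the table. Site x: level, the axis of the ring's opening, from the ring towards the fence's pivot; z up. Below it: the pin's boss (top 35 mm under this centre) and the fence's wall behind (37 mm under). Clear above and in front.
- pin (a joint): Lift of the spring index pin in m: 0 home in a hole, 0.010 when its round tip rides on the quadrant's top between holes, 0.024 at its upper stop. It is pressed down with about 7 N at home, 10 N when lifted 15 mm (weight included). Pin 10 mm, holes 13 mm wide: released within about 4 mm of a hole, or pushed across it, it drops in by itself.
- fence (a joint): Angle of the right-hand fence in rad: 0 square to the knife, growing as its ring end swings outwards to the right (counter-clockwise from above). Holes at 0, 0.262, 0.524 and 0.785; it starts in the second (0.262), the next outwards is the third (0.524). Pin lifted, it needs 1 to 2 N at the ring and stays where it is left. Play in a hole +-0.010 rad.
- next_hole (a point): Mouth of the third hole in the right-hand quadrant, where the pin must end: centre, at the height of the bed (50 mm above the table). The holes lie 39 mm apart on an arc of 150 mm radius about the fence's upright pivot axis, and the ring's centre stands over the same arc, so the pivot is always 150 mm from the ring along the ring's x axis.
- trimmer: Cast-iron mitre trimmer, fixed, 470 mm wide (y), 230 mm deep: D-shaped bed 50 mm high, its rounded side and two fences towards the robot, knife frame (171 mm high) behind. Origin under the bed; x towards the knife frame, y left; right-hand fence's pivot axis at x 0.09, y -0.075. The left-hand fence, locked square, has the same pin and ring (centre x -0.06, y 0.075, z 0.13): leave it alone.
- stave: loose mitred wooden strip, 130 x 36 x 18 mm, lying on the bed between the fences; origin under its centre
- offcut: loose short mitred wooden piece, 55 x 36 x 18 mm, on the bed beside the stave, nearer the left-hand fence; origin under its centre
- square: loose try square lying on the bench in front of the trimmer: wooden stock 110 mm, steel blade 150 mm, 22 mm high
- core_print: loose turned wooden pattern piece, 68 mm wide, 58 mm high, on the bench to the right of the trimmer; origin under its centre
- mallet: loose wooden mallet lying on the bench to the left, head 75 x 115 x 60 mm, handle 210 mm; origin under the head
- glue: loose glue bottle, 60 mm wide, 150 mm high, standing left of the middle of the bench; origin under its centre
- brush: loose hand brush lying on the bench to the right
- screwdriver: loose screwdriver lying on the bench to the right

How it is judged:
On the way, in this order (a step that is already met when the one before it is completed fails the run):
1. the pin is lifted clear of its hole by the fingers (value of joint pin above 0.0105 m and contact force between the fingers and pin above 1 N and value of joint fence below 0.35 rad), for 0.1 s.
2. the fence stands at the next hole and the pin is home in it (value of joint fence between 0.5036 and 0.5436 rad and value of joint pin below 0.0025 m), for 0.2 s.
At the end, for the whole second after the job is handed in: The fence stands still at 0.524 rad (within 0.02), in the third hole, with the pin home in it (less than 2.5 mm up), the robot clear (all of step 2 and velocity of joint fence between -0.05 and 0.05 rad/s); the robot touches nothing.
It fails at once if the fence is swung on well past the next hole (over 0.66 rad) (value of joint fence above 0.66 rad).
It fails at once if the fence is swung inwards, towards square (value of joint fence below 0.15 rad).
It fails at once if the ring is pinched or wrenched (over 36 N of finger force on the pin and ring) (contact force between the fingers and pin above 36 N).
It fails at once if something loose on the bench is moved or lifted (over 20 mm) (distance of any of stave, offcut, square, core_print, mallet, glue, brush, screwdriver from where it was at the start of the episode above 0.02 m).
It also fails if it takes over 54 s, if anything falls off the work surface, if the arm or the gripper's body presses on something with over 40 N, if the wrist force passes 120 N, or if a joint passes its speed limit or range.

### The arm

A 7-joint arm with a two-finger parallel gripper is mounted at the origin on the work surface. World frame = base frame: x ahead of the robot, y to its left, z up, the work surface at z = 0. Lengths are in m, angles in rad, forces in N, time in s.
With the tool pointing down it reaches from about 0.425 to 0.825 m from the base axis. Payload 3.6 kg.
Tool frame: the origin (TCP) lies midway between the tips of the shut fingers; the grasp point (between the pads) lies 19 mm behind it; z points along the fingers, y is the line along which they close (so a half turn about z gives the same grasp; the last joint's range is limited). The gripper opens to 85 mm and grips with 20 to 120 N. Pads are 22 mm wide; open, the fingers measure 114 mm over their backs; the gripper's body (76 mm by 85 mm) begins 54 mm behind the grasp point. The pads swing forward as they close: fully open they stand 13 mm farther back than shut.
Start: joints at [-1.165, 0.615, -0.013, 1.423, 0.008, 1.103, -0.04], TCP at [0.272, 0.59, 0.231] pointing down, gripper open.
Joint ranges: [-3.12, 3.12], [-0.3, 2.06], [-1.34, 1.32], [0.26, 2.42], [-1.36, 4.5], [0.01, 1.98], [-2.84, 2.84]. Speed limits (rad/s): [2.79, 2.79, 3.14, 3.14, 3.14, 3.14, 3.14].

### API

Orientations are given as a unit quaternion [w, x, y, z].
In Python, from station import r, optics, hand_in gives the robot as it stands.
- The arm moves only by the tool step_arm, never from a script. Its argument "steps" is a list of rows, each an object of numbers: "gripper": the opening, from 0 (shut) to 1 (fully open); "dx", "dy", "dz": the shift along the world's x, y, z as a fraction of full scale; "spin": the turn about the world's z as a fraction of full scale. In form: [{"gripper": .., "dx": .., "dy": .., "dz": .., "spin": ..}, ...]. A call has 1 to 5 rows; each row is the pose to reach, as a shift and turn from the pose commanded when the call began, turning the shorter way round; what a row does not reach only later rows make up. Full scale, the value 1, is 30 cm for a shift and 2 pi rad for a turn. A row lasts 1/10 s, in which the tool goes at most 50 mm and 8.59 degrees, less where a joint would pass 70% of its speed; a pose out of reach is approached as far as the arm can. A call with a number of a shift or a turn outside -1 to 1 is refused whole. A call with a gripper value outside its range is refused whole. The fingers move at their own pace and stop on an object; "newtons" is the grip in N (left out, the last holds). Time passes only in rows, so rows that repeat a pose let the fingers close. It gives the time, the measured TCP pose, the force, the opening and the grip force at its end, in the units of the state.
- r.observe(): the state, without advancing time (a new reading comes with each control period).
- optics.snapshot(name): name is "side" or "top" or "wrist"; returns a dict with "pixels" (400x640x3 uint8, red, green, blue), "vfov" (degrees; the focal length in pixels is half the picture's height over the tangent of half this angle, whatever the lens; pixels are square), "cx", "cy" (the principal point, pixels), "rvec" (rotation vector, rad) and "tvec" (3), from world to camera coordinates, as OpenCV has them; the wrist camera has in their place "hand_eye" (4x4, takes a point from camera to tool coordinates, whose origin is the TCP and whose axes are the flange's). Camera axes: x right, y down, z forward; pixel columns grow to the right and rows downward; lengths in m; the calibration is good to about 2 mm. A picture is of the moment at which its call begins: read the wrist's pose just before it. There is no depth.
- hand_in(): hands the job in; it is judged then, once.
The state is a dict: "time_s": time; "joint_pos": joint angles; "dq": joint speeds; "joint_torque": joint torques, N m; "position": TCP position; "ee_rot": TCP orientation; "force": force on the tool from outside, world axes, zero at the start; "ft_torque": the same for the moment, N m; "width": opening from 0.0 (shut) to 1.0 (fully open); "grasp_force": force on a finger pad.
Only numpy, scipy, OpenCV 4.12 (cv2) and the standard library are available. Lean on these libraries where they do the work, as an engineer would, in place of code of your own. Each camera call takes 0.05 s, during which the arm holds its last target. There are 200 camera calls.

## Working session

There is one attempt and no reset: what is moved stays moved. The work goes in short steps, Python scripts to look and compute and a tool call to move; the robot and the scene stay as the last step left them, time stands still between calls to the robot, and variables do not carry over. Pictures are saved under pics/ and viewed, at most 10 in all, crops included, and the job is handed in when it is done.

Besides the shell and the picture viewer there is one more tool, called after ">>>" by a JSON object that holds its "api" and its "payload". step_arm: Moves the arm, as the interface text tells. Its arguments: {"type":"object","properties":{"steps":{"type":"array"},"newtons":{"type":"number"}},"required":["steps"]}

```bash
mkdir -p pics; python3 - <<'E'
from station import r, optics
import cv2,pickle
s=r.observe();print({k:s[k] for k in('time_s','position','ee_rot','width','force')})
d={}
for n in("side","top"):
    o=optics.snapshot(n);d[n]=o
    cv2.imwrite(f"pics/{n}0.png",o["pixels"][:,:,::-1]);print(n,o["vfov"],o["cx"],o["cy"],o["rvec"],o["tvec"])
pickle.dump(d,open("d.pkl","wb"))
E
```

```text
{'time_s': 0.0, 'position': array([0.27172841, 0.58963623, 0.23013004]), 'ee_rot': array([-2.48179235e-04,  2.14222787e-01,  9.76783992e-01, -1.25244066e-03]), 'width': 1.000509141155088, 'force': array([ 0.2688874 ,  0.18795202, -0.62913553])}
side 47.44822348441629 323.10312362635017 195.00291460707194 [ 1.98609191 -0.88146439  0.45076206] [-0.38752921  0.33211878  1.30685484]
top 51.0229082142544 320.71269400121406 200.7651431617125 [ 2.16816702 -2.14298299  0.10763155] [0.00792172 0.61680802 1.23078318]
```

View pics/side0.png

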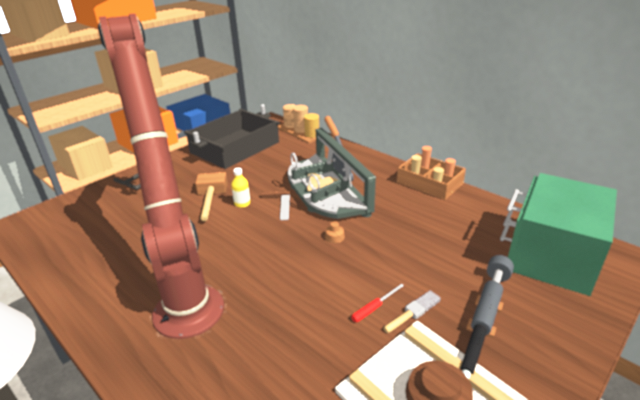

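View pics/top0.png

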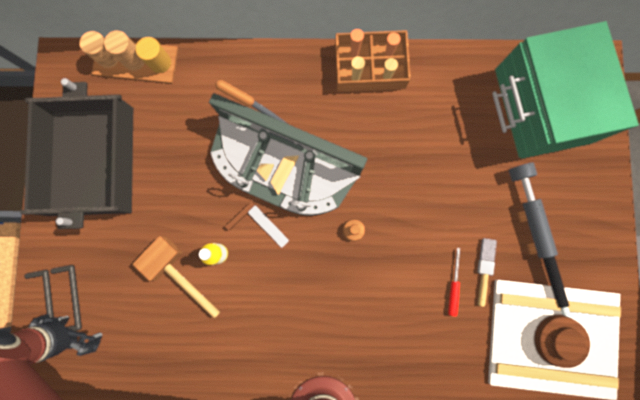

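The side view shows the trimmer around (330,180) and the top view around (285,160), yawed clockwise. I need enlarged crops to read the ring and pivots.

```bash
python3 - <<'E'
import cv2,pickle
d=pickle.load(open("d.pkl","rb"))
t=d["top"]["pixels"][85:235,195:395,::-1];s=d["side"]["pixels"][120:230,275:385,::-1]
cv2.imwrite("pics/tc.png",cv2.resize(t,None,fx=4,fy=4,interpolation=cv2.INTER_CUBIC))
cv2.imwrite("pics/sc.png",cv2.resize(s,None,fx=5,fy=5,interpolation=cv2.INTER_CUBIC))
E
```

```text
(no output)
```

View pics/tc.png

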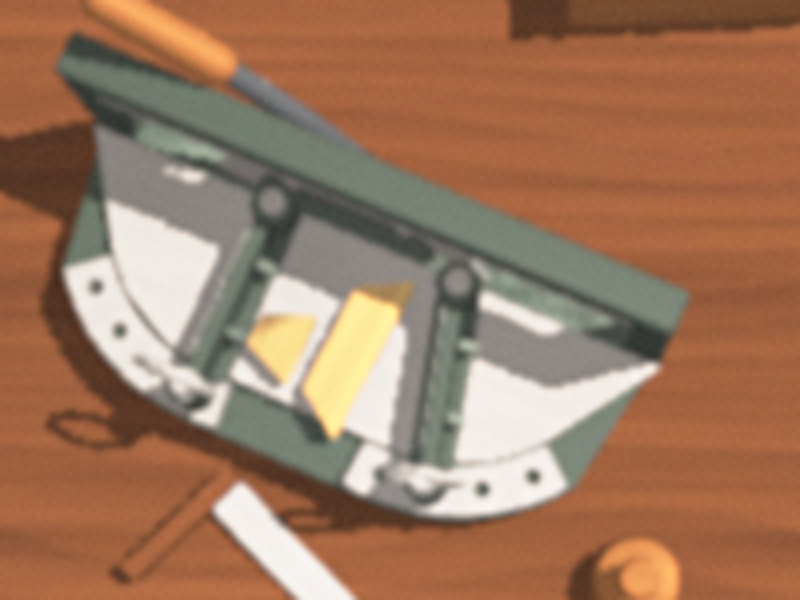

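View pics/sc.png

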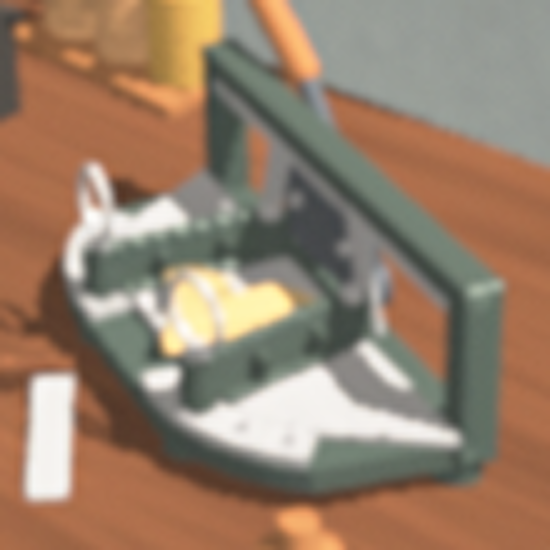

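The right ring is at about (301,205) in the top view and (316,182) in the side view. Its free holes, the third and fourth, are at (316,207) and (328,204), and the left-hand free holes are at (225,167) and (219,157). Next I fit the trimmer's pose.

```bash
cat > h.py <<'E'
import numpy as np,cv2
def ray(o,u,v):
    f=200/np.tan(np.radians(o["vfov"]/2));R=cv2.Rodrigues(np.array(o["rvec"],float))[0];t=np.array(o["tvec"])
    return -R.T@t, R.T@np.array([(u-o["cx"])/f,(v-o["cy"])/f,1])
def plane(o,u,v,z):
    c,d=ray(o,u,v);return c+d*(z-c[2])/d[2]
def cross(a,b):
    A=[];y=[]
    for c,d in(a,b):
        d=d/np.linalg.norm(d);P=np.eye(3)-np.outer(d,d);A.append(P);y.append(P@c)
    return np.linalg.lstsq(np.vstack(A),np.hstack(y),rcond=None)[0]
E
python3 - <<'E'
from h import *;import pickle
from scipy.optimize import least_squares
d=pickle.load(open("d.pkl","rb"));T=d["top"];S=d["side"]
q=lambda x,y:(195+x/4,85+y/4)
H=lambda s,a:np.array([.09-.15*np.cos(a),s*(.075+.15*np.sin(a))])
pts=[(q(483,489),.05,H(-1,.524)),(q(533,476),.05,H(-1,.785)),(q(120,330),.05,H(1,.524)),(q(97,286),.05,H(1,.785))]
W=np.array([plane(T,*p[0],p[1])[:2] for p in pts]);M=np.array([p[2] for p in pts])
def f(p):
    c,s=np.cos(p[2]),np.sin(p[2]);return (M@np.array([[c,s],[-s,c]])+p[:2]-W).ravel()
s=least_squares(f,[.6,.05,-.4]);p=s.x;print("pose",p,"res mm",s.fun.reshape(-1,2)*1e3)
c,sn=np.cos(p[2]),np.sin(p[2]);R=np.array([[c,-sn],[sn,c]])
g=lambda m:R@m+p[:2]
print("piv",g([.09,-.075]),"ring",g(H(-1,.262)),"hole3",g(H(-1,.524)),"Lring",g([-.06,.075]))
print("piv seen z.1",plane(T,*q(458,282),.1),"ring tri",cross(ray(T,*q(425,480)),ray(S,315.6,181.6)),"ring top pl",plane(T,*q(425,480),.13))
for n,(u,v) in dict(glue=(213,254),core=(354,231),sq=(268,225)).items():print(n,plane(T,u,v,.03))
E
```

```text
pose [ 0.69094753  0.15195527 -0.40248518] res mm [[ 0.10749818  0.05649552]
 [-0.31135006 -0.59216605]
 [-0.04054482  0.07845787]
 [ 0.24439671  0.45721267]]
piv [0.7443777  0.04769494] ring [0.59585548 0.06869847] hole3 [0.59548378 0.02951254] Lring [0.66512007 0.24446442]
piv seen z.1 [0.74117097 0.04833957 0.1       ] ring tri [0.59635149 0.06413136 0.13516304] ring top pl [0.59331844 0.06787828 0.13      ]
glue [0.45296831 0.33648    0.03      ]
core [ 0.52690653 -0.08599421  0.03      ]
sq [0.54190884 0.17345974 0.03      ]
```

>>> {"api": "step_arm", "payload": {"steps": [{"gripper":0,"dx":0.4,"dy":-0.65,"dz":0.33,"spin":0.046},{"gripper":0,"dx":0.4,"dy":-0.65,"dz":0.33,"spin":0.046},{"gripper":0,"dx":0.4,"dy":-0.65,"dz":0.33,"spin":0.046},{"gripper":0,"dx":0.4,"dy":-0.65,"dz":0.33,"spin":0.046},{"gripper":0,"dx":0.4,"dy":-0.65,"dz":0.33,"spin":0.046}]}}

```text
time_s: 0.6
position: [0.3927, 0.3932, 0.3307]
ee_rot: [-0.0, 0.071, 0.997, -0.0]
force: [-0.2, 1.4, 0.1]
width: 0.145
grasp_force: 0.0
```

>>> {"api": "step_arm", "payload": {"steps": [{"gripper":0,"dx":0.5,"dy":-0.6,"dz":0.3},{"gripper":0,"dx":0.5,"dy":-0.6,"dz":0.3},{"gripper":0,"dx":0.5,"dy":-0.6,"dz":0.3},{"gripper":0,"dx":0.5,"dy":-0.6,"dz":0.3},{"gripper":0,"dx":0.5,"dy":-0.6,"dz":0.3}]}}

```text
$.steps[0]: bad value
```

>>> {"api": "step_arm", "payload": {"steps": [{"gripper":0,"dx":0.6,"dy":-0.35,"dz":0.4},{"gripper":0,"dx":0.6,"dy":-0.35,"dz":0.4},{"gripper":0,"dx":0.6,"dy":-0.35,"dz":0.4},{"gripper":0,"dx":0.6,"dy":-0.35,"dz":0.4},{"gripper":0,"dx":0.6,"dy":-0.35,"dz":0.4}]}}

```text
$.steps[0]: bad value
```

>>> {"api": "step_arm", "payload": {"steps": [{"gripper":0,"dx":0.5,"dy":-0.6,"dz":0.2,"spin":0},{"gripper":0,"dx":0.5,"dy":-0.6,"dz":0.2,"spin":0},{"gripper":0,"dx":0.5,"dy":-0.6,"dz":0.2,"spin":0},{"gripper":0,"dx":0.5,"dy":-0.6,"dz":0.2,"spin":0},{"gripper":0,"dx":0.5,"dy":-0.6,"dz":0.2,"spin":0}]}}

```text
time_s: 1.1
position: [0.5434, 0.2123, 0.3906]
ee_rot: [0.0, 0.073, 0.997, -0.001]
force: [-0.1, 1.1, -0.1]
width: 0.001
grasp_force: 0.0
```

>>> {"api": "step_arm", "payload": {"steps": [{"gripper":0,"dx":0.7,"dy":-0.35,"dz":0.3,"spin":0},{"gripper":0,"dx":0.7,"dy":-0.35,"dz":0.3,"spin":0},{"gripper":0,"dx":0.7,"dy":-0.35,"dz":0.3,"spin":0},{"gripper":0,"dx":0.7,"dy":-0.35,"dz":0.3,"spin":0},{"gripper":0,"dx":0.7,"dy":-0.35,"dz":0.3,"spin":0}]}}

```text
time_s: 1.6
position: [0.7384, 0.1253, 0.4695]
ee_rot: [0.014, 0.067, 0.998, -0.002]
force: [2.2, 2.9, 1.8]
width: -0.005
grasp_force: 0.0
```

```bash
python3 - <<'E'
from station import r
s=r.observe();print(s['joint_pos'],s['position'],s['ee_rot'],s['width'])
E
```

```text
[-0.18962277  0.798076   -0.06109257  0.39929456  0.05837661  1.91879748
  1.224898  ] [0.73836751 0.1253499  0.46948487] [ 0.01395885  0.06734243  0.9976311  -0.00152655] -0.004611862486109175
```

>>> {"api": "step_arm", "payload": {"steps": [{"gripper":0,"dx":0.5,"dy":-0.1,"dz":0.5,"spin":0},{"gripper":0,"dx":0.5,"dy":-0.1,"dz":0.5,"spin":0},{"gripper":0,"dx":0.5,"dy":-0.1,"dz":0.5,"spin":0},{"gripper":0,"dx":0.5,"dy":-0.1,"dz":0.5,"spin":0},{"gripper":0,"dx":0.5,"dy":-0.1,"dz":0.5,"spin":0}]}}

```text
time_s: 2.1
position: [0.7514, 0.0908, 0.4957]
ee_rot: [0.035, 0.065, 0.997, 0.004]
force: [-0.2, -1.1, 0.2]
width: 0.002
grasp_force: 0.0
```

>>> {"api": "step_arm", "payload": {"steps": [{"gripper":0,"dx":0,"dy":0,"dz":0,"spin":0}]}}

```text
time_s: 2.2
position: [0.7514, 0.0908, 0.4954]
ee_rot: [0.035, 0.065, 0.997, 0.004]
force: [0.5, -0.7, -0.6]
width: 0.002
grasp_force: 0.0
```

```bash
python3 - <<'E'
from station import r
s=r.observe();print(s['joint_pos'],s['position'],s['ee_rot'],s['width'])
E
```

```text
[-0.17757957  0.83035342  0.19652507  0.26288682 -0.15773221  1.98203822
  1.32190784] [0.75140839 0.09079112 0.49543115] [0.03509904 0.06543009 0.99723178 0.0039662 ] 0.0023936945929072273
```

>>> {"api": "step_arm", "payload": {"steps": [{"gripper":0,"dx":0,"dy":0,"dz":1,"spin":0},{"gripper":0,"dx":0,"dy":0,"dz":1,"spin":0},{"gripper":0,"dx":0,"dy":0,"dz":1,"spin":0},{"gripper":0,"dx":0,"dy":0,"dz":1,"spin":0},{"gripper":0,"dx":0,"dy":0,"dz":1,"spin":0}]}}

```text
time_s: 2.7
position: [0.6923, 0.0949, 0.6522]
ee_rot: [0.154, 0.061, 0.986, 0.023]
force: [-0.1, -0.8, 0.0]
width: 0.003
grasp_force: 0.0
```

>>> {"api": "step_arm", "payload": {"steps": [{"gripper":0,"dx":0.8,"dy":0,"dz":1,"spin":0},{"gripper":0,"dx":0.8,"dy":0,"dz":1,"spin":0},{"gripper":0,"dx":0.8,"dy":0,"dz":1,"spin":0},{"gripper":0,"dx":0.8,"dy":0,"dz":1,"spin":0},{"gripper":0,"dx":0.8,"dy":0,"dz":1,"spin":0}]}}

```text
time_s: 3.2
position: [0.6971, 0.0809, 0.6604]
ee_rot: [0.168, 0.059, 0.984, 0.027]
force: [0.9, 0.8, -0.9]
width: -0.001
grasp_force: 0.0
```

```bash
python3 - <<'E'
from station import r
s=r.observe();print(s['joint_pos'],s['position'],s['ee_rot'],s['width'])
E
```

```text
[-0.28849807  0.66231341  1.05562746  0.26313226 -0.86726482  1.98205605
  1.45129993] [0.69707054 0.0809032  0.66036115] [0.16811228 0.05933817 0.98361247 0.02690271] -0.000765214793859161
```

>>> {"api": "step_arm", "payload": {"steps": [{"gripper":0,"dx":-0.2,"dy":0,"dz":1,"spin":0},{"gripper":0,"dx":-0.2,"dy":0,"dz":1,"spin":0},{"gripper":0,"dx":-0.2,"dy":0,"dz":1,"spin":0},{"gripper":0,"dx":-0.2,"dy":0,"dz":1,"spin":0},{"gripper":0,"dx":-0.2,"dy":0,"dz":1,"spin":0}]}}

```text
time_s: 3.7
position: [0.6324, 0.0803, 0.729]
ee_rot: [0.196, 0.052, 0.978, 0.038]
force: [-0.6, -0.1, 0.2]
width: 0.001
grasp_force: 0.0
```

>>> {"api": "step_arm", "payload": {"steps": [{"gripper":0,"dx":0,"dy":0,"dz":1,"spin":0},{"gripper":0,"dx":0,"dy":0,"dz":1,"spin":0},{"gripper":0,"dx":0,"dy":0,"dz":1,"spin":0},{"gripper":0,"dx":0,"dy":0,"dz":1,"spin":0},{"gripper":0,"dx":0,"dy":0,"dz":1,"spin":0}]}}

```text
time_s: 4.2
position: [0.5976, 0.071, 0.7745]
ee_rot: [0.233, 0.057, 0.97, 0.04]
force: [-0.1, 0.8, 0.0]
width: 0.004
grasp_force: 0.0
```

```bash
python3 - <<'E'
from station import r
s=r.observe();print(s['joint_pos'],s['position'],s['ee_rot'],s['width'])
E
```

```text
[-0.23847606  0.42833648  0.3477097   0.26455638 -0.23396115  1.98175401
  1.35212677] [0.59758553 0.07100822 0.77449362] [0.23291913 0.056867   0.97000176 0.04014242] 0.0037497527907241397
```

>>> {"api": "step_arm", "payload": {"steps": [{"gripper":0,"dx":0,"dy":0,"dz":1,"spin":0},{"gripper":0,"dx":0,"dy":0,"dz":1,"spin":0},{"gripper":0,"dx":0,"dy":0,"dz":1,"spin":0},{"gripper":0,"dx":0,"dy":0,"dz":1,"spin":0},{"gripper":0,"dx":0,"dy":0,"dz":1,"spin":0}]}}

```text
time_s: 4.7
position: [0.562, 0.0652, 0.8126]
ee_rot: [0.264, 0.057, 0.962, 0.044]
force: [-0.5, 0.6, 0.1]
width: 0.001
grasp_force: 0.0
```

>>> {"api": "step_arm", "payload": {"steps": [{"gripper":0,"dx":-0.5,"dy":0,"dz":1,"spin":0},{"gripper":0,"dx":-0.5,"dy":0,"dz":1,"spin":0},{"gripper":0,"dx":-0.5,"dy":0,"dz":1,"spin":0},{"gripper":0,"dx":-0.5,"dy":0,"dz":1,"spin":0},{"gripper":0,"dx":-0.5,"dy":0,"dz":1,"spin":0}]}}

```text
time_s: 5.2
position: [0.4385, 0.0622, 0.9214]
ee_rot: [0.366, 0.057, 0.926, 0.074]
force: [-0.8, 1.3, 0.2]
width: 0.001
grasp_force: 0.0
```

>>> {"api": "step_arm", "payload": {"steps": [{"gripper":0,"dx":0,"dy":0,"dz":1,"spin":0},{"gripper":0,"dx":0,"dy":0,"dz":1,"spin":0},{"gripper":0,"dx":0,"dy":0,"dz":1,"spin":0},{"gripper":0,"dx":0,"dy":0,"dz":1,"spin":0},{"gripper":0,"dx":0,"dy":0,"dz":1,"spin":0}]}}

```text
time_s: 5.7
position: [0.4065, 0.0583, 0.9388]
ee_rot: [0.383, 0.056, 0.919, 0.078]
force: [-0.0, -0.1, 0.6]
width: 0.001
grasp_force: 0.0
```

>>> {"api": "step_arm", "payload": {"steps": [{"gripper":0,"dx":0,"dy":0,"dz":1,"spin":0},{"gripper":0,"dx":0,"dy":0,"dz":1,"spin":0},{"gripper":0,"dx":0,"dy":0,"dz":1,"spin":0},{"gripper":0,"dx":0,"dy":0,"dz":1,"spin":0},{"gripper":0,"dx":0,"dy":0,"dz":1,"spin":0}]}}

```text
time_s: 6.2
position: [0.3823, 0.0551, 0.9536]
ee_rot: [0.399, 0.056, 0.911, 0.082]
force: [-0.3, -0.4, 0.5]
width: 0.001
grasp_force: 0.0
```

```bash
python3 - <<'E'
from station import r
s=r.observe();print(s['joint_pos'],s['position'],s['ee_rot'],s['width'])
E
```

```text
[-0.7885452   0.08355396  0.91660047  0.26264122 -0.26487658  1.98206754
  1.33081741] [0.38225424 0.05505206 0.95356619] [0.39943899 0.05569864 0.91142804 0.08151738] 0.0009294867904149137
```

>>> {"api": "step_arm", "payload": {"steps": [{"gripper":0,"dx":-0.5,"dy":0,"dz":0.8,"spin":0},{"gripper":0,"dx":-0.5,"dy":0,"dz":0.8,"spin":0},{"gripper":0,"dx":-0.5,"dy":0,"dz":0.8,"spin":0},{"gripper":0,"dx":-0.5,"dy":0,"dz":0.8,"spin":0},{"gripper":0,"dx":-0.5,"dy":0,"dz":0.8,"spin":0}]}}

```text
time_s: 6.7
position: [0.3447, 0.0477, 0.9701]
ee_rot: [0.419, 0.054, 0.902, 0.09]
force: [0.7, -0.7, -0.3]
width: -0.001
grasp_force: 0.0
```

```bash
python3 - <<'E'
from station import r
import numpy as np
from scipy.spatial.transform import Rotation as Ro
s=r.observe();print(s['joint_pos'],s['position'],s['ee_rot'],s['width'])
w,x,y,z=s['ee_rot'];R=Ro.from_quat([x,y,z,w]).as_matrix();print(R)
E
```

```text
[-0.26589587  0.01410068 -0.0421318   0.26311646  0.13151349  1.98197378
  1.2540595 ] [0.34472227 0.04772769 0.97007098] [0.418682   0.05352649 0.90207078 0.0900478 ] -0.0014286972554045667
[[-0.64368059  0.02116657  0.76500149]
 [ 0.17197215  0.97805262  0.11763783]
 [-0.74572172  0.20728014 -0.63319355]]
```

>>> {"api": "step_arm", "payload": {"steps": [{"gripper":0,"dx":0.5,"dy":0,"dz":-0.65,"spin":-0.046},{"gripper":0,"dx":0.5,"dy":0,"dz":-0.65,"spin":-0.046},{"gripper":0,"dx":0.5,"dy":0,"dz":-0.65,"spin":-0.046},{"gripper":0,"dx":0.5,"dy":0,"dz":-0.65,"spin":-0.046},{"gripper":0,"dx":0.5,"dy":0,"dz":-0.65,"spin":-0.046}]}}

```text
time_s: 7.2
position: [0.4828, 0.0466, 0.7895]
ee_rot: [0.427, 0.184, 0.885, 0.028]
force: [-0.6, -0.4, 0.7]
width: 0.002
grasp_force: 0.0
```

>>> {"api": "step_arm", "payload": {"steps": [{"gripper":0,"dx":0.25,"dy":0.1,"dz":-0.75,"spin":0},{"gripper":0,"dx":0.25,"dy":0.1,"dz":-0.75,"spin":0},{"gripper":0,"dx":0.25,"dy":0.1,"dz":-0.75,"spin":0},{"gripper":0,"dx":0.25,"dy":0.1,"dz":-0.75,"spin":0},{"gripper":0,"dx":0.25,"dy":0.1,"dz":-0.75,"spin":0}]}}

```text
time_s: 7.7
position: [0.5568, 0.0764, 0.5624]
ee_rot: [0.425, 0.184, 0.886, 0.027]
force: [0.3, -1.0, -0.0]
width: 0.004
grasp_force: 0.0
```

```bash
cat >> h.py <<'E'
from scipy.spatial.transform import Rotation as Ro
def st(r):
    s=r.observe();w,x,y,z=s['ee_rot'];R=Ro.from_quat([x,y,z,w]).as_matrix()
    print(s['time_s'],"q",np.round(s['joint_pos'],2),"p",np.round(s['position'],4),"z",R[:,2].round(3),"y",R[:,1].round(3),"az",np.degrees(np.arctan2(R[1,2],R[0,2])).round(1),"F",np.round(s['force'],1))
    return np.array(s['position']),R
E
python3 -c "
from h import *;from station import r;st(r)"
```

```text
7.7 q [-0.27 -0.05 -0.11  1.75  0.61  0.73  0.47] p [0.5568 0.0764 0.5624] z [ 0.763 -0.108 -0.637] y [0.303 0.931 0.205] az -8.1 F [ 0.3 -1.  -0. ]
```

>>> {"api": "step_arm", "payload": {"steps": [{"gripper":1,"dx":0,"dy":0.15,"dz":-0.68,"spin":0},{"gripper":1,"dx":0,"dy":0.15,"dz":-0.68,"spin":0},{"gripper":1,"dx":0,"dy":0.15,"dz":-0.68,"spin":0},{"gripper":1,"dx":0,"dy":0.15,"dz":-0.68,"spin":0},{"gripper":1,"dx":0,"dy":0.15,"dz":-0.68,"spin":0}]}}

```text
time_s: 8.2
position: [0.5562, 0.1215, 0.3598]
ee_rot: [0.426, 0.184, 0.885, 0.028]
force: [1.7, 0.8, -0.1]
width: 0.845
grasp_force: 0.0
```

>>> {"api": "step_arm", "payload": {"steps": [{"gripper":1,"dx":-0.03,"dy":0,"dz":-0.5,"spin":0},{"gripper":1,"dx":-0.03,"dy":0,"dz":-0.5,"spin":0},{"gripper":1,"dx":-0.03,"dy":0,"dz":-0.5,"spin":0},{"gripper":1,"dx":-0.03,"dy":0,"dz":-0.5,"spin":0},{"gripper":1,"dx":-0.03,"dy":0,"dz":-0.5,"spin":0}]}}

```text
time_s: 8.7
position: [0.5451, 0.1205, 0.2054]
ee_rot: [0.421, 0.183, 0.888, 0.025]
force: [-0.3, 0.8, -0.1]
width: 1.0
grasp_force: 0.0
```

```bash
python3 - <<'E'
from h import *;from station import r,optics
p,R=st(r)
print("tip",p-.04975*R[:,1]-.013*R[:,2],"tip2",p+.04975*R[:,1]-.013*R[:,2])
o=optics.snapshot("wrist");cv2.imwrite("pics/w1.png",o["pixels"][:,:,::-1]);print(np.array(o["hand_eye"]).round(3),o["vfov"])
o=optics.snapshot("side");cv2.imwrite("pics/s1.png",cv2.resize(o["pixels"][100:240,210:400,::-1],None,fx=4,fy=4,interpolation=cv2.INTER_CUBIC))
E
```

```text
8.7 q [-0.35  0.44 -0.23  2.38  2.14  0.72 -1.39] p [0.5451 0.1205 0.2054] z [ 0.757 -0.11  -0.644] y [0.304 0.932 0.198] az -8.3 F [-0.3  0.8 -0.1]
tip [0.52009107 0.07561365 0.20394708] tip2 [0.55033004 0.16834601 0.22360834]
[[ 0.    -0.953 -0.303  0.078]
 [ 1.     0.     0.     0.001]
 [-0.    -0.303  0.953 -0.142]
 [ 0.     0.     0.     1.   ]] 66.88545352621438
```

View pics/w1.png

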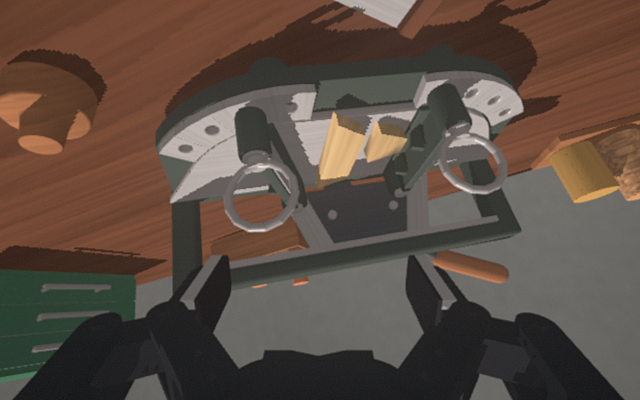

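View pics/s1.png

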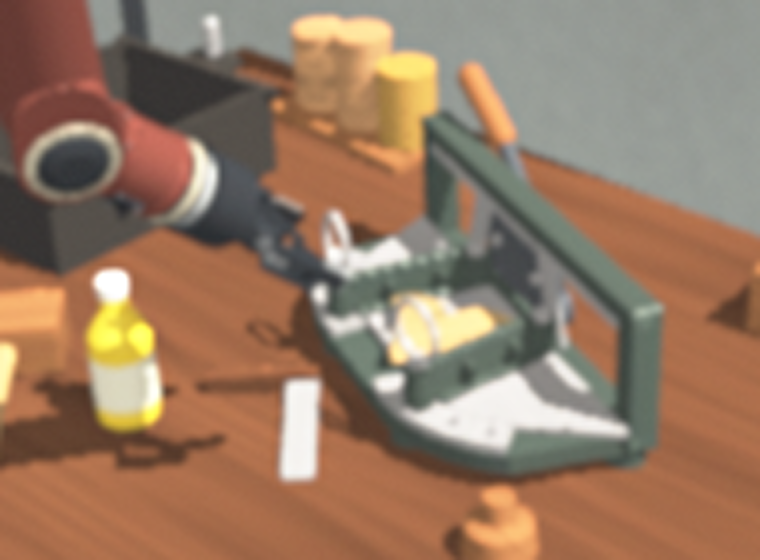

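The wrist view, which is inverted, shows the right-hand ring centred near (262,195), the left-hand ring near (474,162), and the -y fingertip near (225,262). The side view shows the tilted gripper in front of the fences and clear of everything. Next I cross-check the ring from the wrist camera.

```bash
python3 - <<'E'
from h import *;from station import r,optics
p,R=st(r);o=optics.snapshot("wrist");H=np.array(o["hand_eye"]);f=200/np.tan(np.radians(o["vfov"]/2))
g=cv2.cvtColor(o["pixels"],cv2.COLOR_RGB2GRAY)
c=p+R@H[:3,3]
for u,v,z in((262,195,.13),(212,130,.05),(182,149,.05)):
    d=R@H[:3,:3]@np.array([(u-o["cx"])/f,(v-o["cy"])/f,1]);print((c+d*(z-c[2])/d[2]).round(4))
def pr(X):
    q=H[:3,:3].T@(R.T@(X-p)-H[:3,3]);return np.round([o["cx"]+f*q[0]/q[2],o["cy"]+f*q[1]/q[2]],1)
print("ring fit px",pr(np.array([.5959,.0687,.13])),"tip px",pr(p-.04975*R[:,1]-.013*R[:,2]),"hole3",pr(np.array([.5955,.0295,.05])))
cv2.imwrite("pics/w2.png",cv2.resize(o["pixels"][90:330,120:360,::-1],None,fx=2.5,fy=2.5,interpolation=cv2.INTER_CUBIC))
E
```

```text
8.8 q [-0.35  0.43 -0.23  2.38  2.14  0.72 -1.39] p [0.5481 0.1212 0.2127] z [ 0.766 -0.109 -0.634] y [0.303 0.931 0.205] az -8.1 F [-0.2  1.   0.3]
[0.6193 0.0641 0.13  ]
[0.6095 0.0265 0.05  ]
[ 0.6188 -0.0163  0.05  ]
ring fit px [253.5 183.9] tip px [213.9 272.5] hole3 [205.4 121.1]
```

View pics/w2.png

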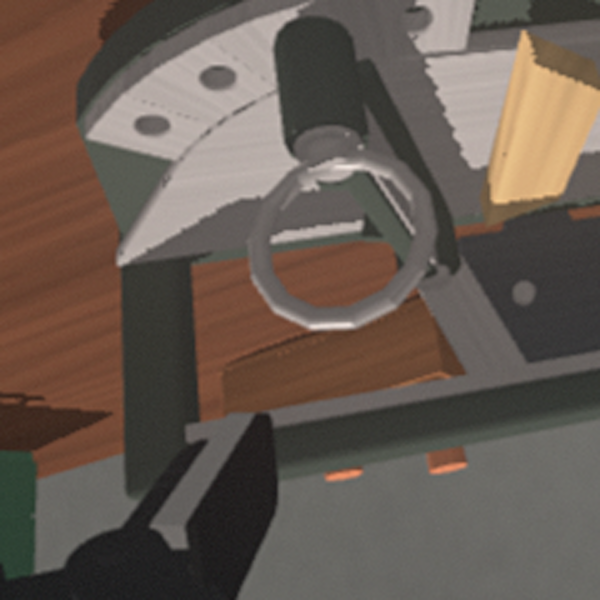

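The ring is centred at (257,188), against a predicted (254,184), so the fit is good to about 2 mm. I move in along the tool axis to just in front of the ring.

>>> {"api": "step_arm", "payload": {"steps": [{"gripper":1,"dx":0.08,"dy":-0.003,"dz":-0.1,"spin":0},{"gripper":1,"dx":0.16,"dy":-0.007,"dz":-0.194,"spin":0},{"gripper":1,"dx":0.16,"dy":-0.007,"dz":-0.194,"spin":0},{"gripper":1,"dx":0.16,"dy":-0.007,"dz":-0.194,"spin":0},{"gripper":1,"dx":0.16,"dy":-0.007,"dz":-0.194,"spin":0}]}}

```text
time_s: 9.35
position: [0.596, 0.12, 0.1579]
ee_rot: [0.429, 0.184, 0.884, 0.029]
force: [-0.8, 0.4, 0.1]
width: 0.999
grasp_force: 0.0
```

```bash
python3 - <<'E'
from h import *;from station import r,optics
p,R=st(r);o=optics.snapshot("wrist");H=np.array(o["hand_eye"]);f=200/np.tan(np.radians(o["vfov"]/2))
def pr(X):
    q=H[:3,:3].T@(R.T@(X-p)-H[:3,3]);return np.round([o["cx"]+f*q[0]/q[2],o["cy"]+f*q[1]/q[2]],1)
P=p-.04975*R[:,1]-.013*R[:,2]
print("ring fit px",pr(np.array([.5959,.0687,.13])),"tip px",pr(P),"tip",P)
cv2.imwrite("pics/w3.png",cv2.resize(o["pixels"][90:350,100:380,::-1],None,fx=2.3,fy=2.3,interpolation=cv2.INTER_CUBIC))
E
```

```text
9.35 q [-0.29  0.6  -0.24  2.32  2.3   0.8  -1.5 ] p [0.596  0.12   0.1579] z [ 0.769 -0.106 -0.63 ] y [0.3   0.931 0.209] az -7.9 F [-0.8  0.4  0.1]
ring fit px [226.6 235.9] tip px [213.9 272.5] tip [0.57109738 0.07509424 0.15570735]
```

View pics/w3.png

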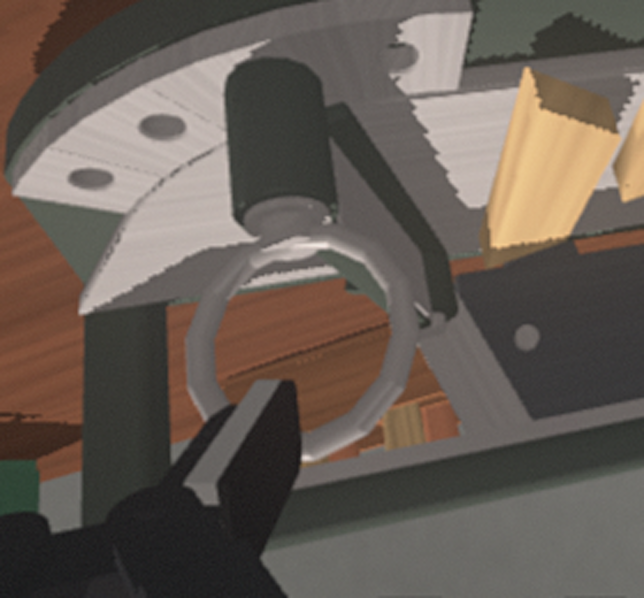

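The ring is centred near (231,242) and the fingertip near (220,255), both full-image pixels. A shift of about (+39,-8,-34) mm puts the tip through the ring. I insert in stages.

>>> {"api": "step_arm", "payload": {"steps": [{"gripper":1,"dx":0.02,"dy":-0.012,"dz":-0.024,"spin":0},{"gripper":1,"dx":0.045,"dy":-0.016,"dz":-0.045,"spin":0},{"gripper":1,"dx":0.075,"dy":-0.02,"dz":-0.07,"spin":0},{"gripper":1,"dx":0.1,"dy":-0.024,"dz":-0.09,"spin":0},{"gripper":1,"dx":0.1,"dy":-0.024,"dz":-0.09,"spin":0}]}}

```text
time_s: 9.9
position: [0.6268, 0.1115, 0.1267]
ee_rot: [0.427, 0.185, 0.885, 0.028]
force: [-0.1, -0.7, -0.6]
width: 1.003
grasp_force: 0.0
```

>>> {"api": "step_arm", "payload": {"steps": [{"gripper":1,"dx":0.015,"dy":-0.002,"dz":-0.012,"spin":0},{"gripper":1,"dx":0.03,"dy":-0.004,"dz":-0.025,"spin":0},{"gripper":1,"dx":0.03,"dy":-0.004,"dz":-0.025,"spin":0}]}}

```text
time_s: 10.2
position: [0.6353, 0.111, 0.12]
ee_rot: [0.428, 0.184, 0.885, 0.028]
force: [0.5, 0.9, 0.4]
width: 0.998
grasp_force: 0.0
```

```bash
python3 - <<'E'
from h import *;from station import r,optics
p,R=st(r);o=optics.snapshot("wrist")
a=cv2.resize(o["pixels"][90:350,100:380,::-1],None,fx=1.4,fy=1.4,interpolation=cv2.INTER_CUBIC)
s=optics.snapshot("side");b=cv2.resize(s["pixels"][140:231,270:370,::-1],None,fx=4,fy=4,interpolation=cv2.INTER_CUBIC)
cv2.imwrite("pics/w4.png",np.hstack([a,b[:364]]))
E
```

```text
10.2 q [-0.23  0.7  -0.24  2.24  2.38  0.81 -1.51] p [0.6353 0.111  0.12  ] z [ 0.767 -0.108 -0.633] y [0.302 0.931 0.207] az -8.0 F [0.5 0.9 0.4]
```

View pics/w4.png

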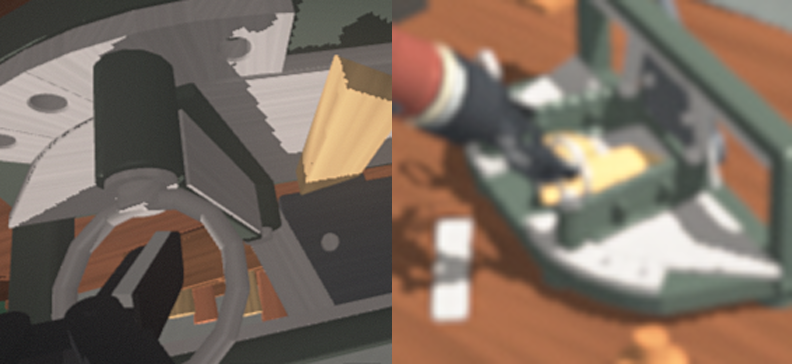

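The fingertip is through the ring with no contact force. I lift slowly.

>>> {"api": "step_arm", "payload": {"steps": [{"gripper":1,"dx":0,"dy":0,"dz":0.01,"spin":0},{"gripper":1,"dx":0,"dy":0,"dz":0.02,"spin":0},{"gripper":1,"dx":0,"dy":0,"dz":0.02,"spin":0}]}}

```text
time_s: 10.6
position: [0.635, 0.1114, 0.1274]
ee_rot: [0.428, 0.184, 0.884, 0.029]
force: [0.4, 0.8, -0.3]
width: 0.999
grasp_force: 0.0
```

>>> {"api": "step_arm", "payload": {"steps": [{"gripper":1,"dx":0,"dy":0,"dz":0.01,"spin":0},{"gripper":1,"dx":0,"dy":0,"dz":0.02,"spin":0},{"gripper":1,"dx":0,"dy":0,"dz":0.02,"spin":0}]}}

```text
time_s: 10.9
position: [0.6336, 0.1113, 0.1315]
ee_rot: [0.426, 0.184, 0.885, 0.028]
force: [-0.7, 0.3, -4.9]
width: 0.998
grasp_force: 1.7
```

>>> {"api": "step_arm", "payload": {"steps": [{"gripper":1,"dx":0,"dy":0,"dz":0.01,"spin":0},{"gripper":1,"dx":0,"dy":0,"dz":0.02,"spin":0},{"gripper":1,"dx":0,"dy":0,"dz":0.02,"spin":0}]}}

```text
time_s: 11.2
position: [0.6332, 0.1113, 0.1371]
ee_rot: [0.426, 0.184, 0.886, 0.028]
force: [-1.7, 1.2, -8.4]
width: 0.999
grasp_force: 3.8
```

>>> {"api": "step_arm", "payload": {"steps": [{"gripper":1,"dx":0,"dy":0,"dz":0.01,"spin":0},{"gripper":1,"dx":0,"dy":0,"dz":0.02,"spin":0},{"gripper":1,"dx":0,"dy":0,"dz":0.02,"spin":0}]}}

```text
time_s: 11.5
position: [0.6335, 0.1113, 0.1437]
ee_rot: [0.426, 0.184, 0.885, 0.028]
force: [-4.6, 0.3, -9.1]
width: 0.998
grasp_force: 4.9
```

>>> {"api": "step_arm", "payload": {"steps": [{"gripper":1,"dx":0,"dy":0,"dz":0.01,"spin":0},{"gripper":1,"dx":0,"dy":0,"dz":0.012,"spin":0},{"gripper":1,"dx":0,"dy":0,"dz":0.012,"spin":0}]}}

```text
time_s: 11.8
position: [0.6335, 0.1113, 0.1472]
ee_rot: [0.426, 0.184, 0.885, 0.028]
force: [-5.1, 0.7, -9.4]
width: 0.998
grasp_force: 5.4
```

```bash
python3 - <<'E'
from h import *;from station import r,optics
p,R=st(r)
piv=np.array([.7444,.0477])
for a in(5,7.5,10,15):
    M=Ro.from_euler('z',a,degrees=True).as_matrix()[:2,:2];print(a,(M@(p[:2]-piv)+piv-p[:2])/.3, a/360)
E
```

```text
11.8 q [-0.24  0.64 -0.22  2.24  2.33  0.75 -1.46] p [0.6335 0.1113 0.1472] z [ 0.765 -0.107 -0.635] y [0.302 0.931 0.207] az -8.0 F [-5.1  0.7 -9.4]
5 [-0.01705722 -0.03301272] 0.013888888888888888
7.5 [-0.02448977 -0.0500456 ] 0.020833333333333332
10 [-0.03117228 -0.06738646] 0.027777777777777776
15 [-0.04223776 -0.1028596 ] 0.041666666666666664
```

>>> {"api": "step_arm", "payload": {"steps": [{"gripper":1,"dx":-0.009,"dy":-0.017,"dz":0,"spin":0.007},{"gripper":1,"dx":-0.017,"dy":-0.033,"dz":0,"spin":0.014},{"gripper":1,"dx":-0.0245,"dy":-0.05,"dz":0,"spin":0.021},{"gripper":1,"dx":-0.031,"dy":-0.067,"dz":0,"spin":0.028},{"gripper":1,"dx":-0.031,"dy":-0.067,"dz":0,"spin":0.028}]}}

```text
time_s: 12.3
position: [0.6244, 0.088, 0.1471]
ee_rot: [0.422, 0.107, 0.898, 0.064]
force: [-5.0, -1.2, -10.5]
width: 1.002
grasp_force: 5.8
```

>>> {"api": "step_arm", "payload": {"steps": [{"gripper":1,"dx":-0.0055,"dy":-0.017,"dz":0,"spin":0.007},{"gripper":1,"dx":-0.011,"dy":-0.0355,"dz":0,"spin":0.014},{"gripper":1,"dx":-0.011,"dy":-0.0355,"dz":0,"spin":0.014}]}}

```text
time_s: 12.6
position: [0.6214, 0.0777, 0.147]
ee_rot: [0.419, 0.068, 0.902, 0.083]
force: [-5.3, -1.7, -10.6]
width: 1.0
grasp_force: 5.8
```

```bash
python3 - <<'E'
from h import *;from station import r,optics
p,R=st(r);o=optics.snapshot("wrist");H=np.array(o["hand_eye"]);f=200/np.tan(np.radians(o["vfov"]/2))
def pr(X):
    q=H[:3,:3].T@(R.T@(X-p)-H[:3,3]);return np.round([o["cx"]+f*q[0]/q[2],o["cy"]+f*q[1]/q[2]],1)
print("hole3 px",pr(np.array([.5955,.0295,.05])),"hole4 px",pr(np.array([.7444,.0477,.05])+.15*np.array([-np.cos(-.4025+.785),-np.sin(-.4025+.785),0])),"ring if at hole3",pr(np.array([.5955,.0295,.146])))
cv2.imwrite("pics/w5.png",cv2.resize(o["pixels"][60:360,40:440,::-1],None,fx=2,fy=2,interpolation=cv2.INTER_CUBIC))
E
```

```text
12.6 q [ 0.05  0.63 -0.33  2.32  2.83  0.71 -1.51] p [0.6214 0.0777 0.147 ] z [ 0.767  0.092 -0.635] y [0.053 0.977 0.206] az 6.9 F [ -5.3  -1.7 -10.6]
hole3 px [195.2 100.6] hole4 px [138.8 124.7] ring if at hole3 [206.3 269.2]
```

View pics/w5.png

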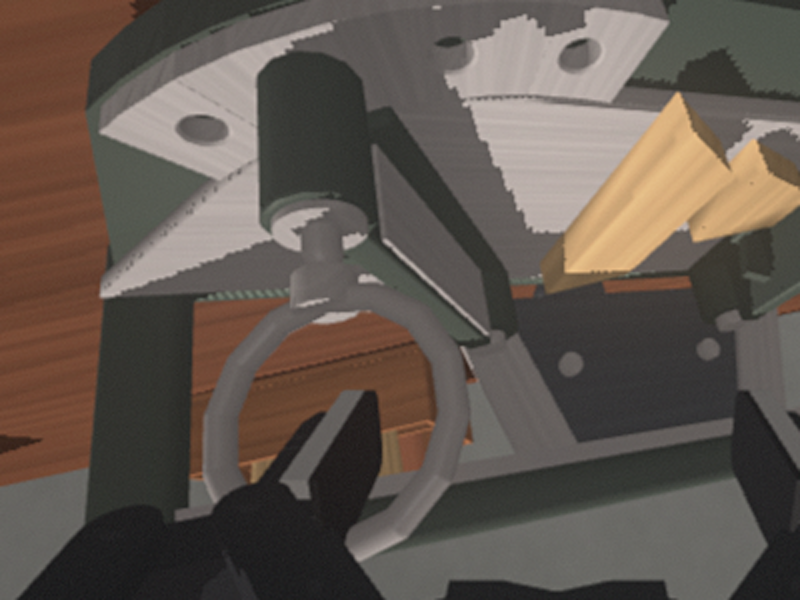

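The fence now stands with its boss between holes 2 and 4. Hole 4 is at (202,128) in the crop and hole 2 at (455,52). The ring's centre is within 2 mm of its predicted third-hole position, so I lower the pin and watch the force.

>>> {"api": "step_arm", "payload": {"steps": [{"gripper":1,"dx":0,"dy":0,"dz":-0.01,"spin":0},{"gripper":1,"dx":0,"dy":0,"dz":-0.02,"spin":0},{"gripper":1,"dx":0,"dy":0,"dz":-0.033,"spin":0},{"gripper":1,"dx":0,"dy":0,"dz":-0.033,"spin":0}]}}

```text
time_s: 13.05
position: [0.6213, 0.0792, 0.137]
ee_rot: [0.419, 0.068, 0.902, 0.083]
force: [-7.1, -2.6, -8.5]
width: 1.0
grasp_force: 5.6
```

>>> {"api": "step_arm", "payload": {"steps": [{"gripper":1,"dx":0,"dy":0,"dz":-0.01,"spin":0},{"gripper":1,"dx":0,"dy":0,"dz":-0.01,"spin":0}]}}

```text
time_s: 13.25
position: [0.6213, 0.0792, 0.1343]
ee_rot: [0.419, 0.067, 0.902, 0.083]
force: [-7.7, -2.4, -7.8]
width: 0.995
grasp_force: 5.5
```

>>> {"api": "step_arm", "payload": {"steps": [{"gripper":1,"dx":0,"dy":0,"dz":-0.015,"spin":0},{"gripper":1,"dx":0,"dy":0,"dz":-0.028,"spin":0},{"gripper":1,"dx":0,"dy":0,"dz":-0.028,"spin":0}]}}

```text
time_s: 13.55
position: [0.6248, 0.08, 0.1292]
ee_rot: [0.424, 0.067, 0.899, 0.083]
force: [-2.9, -1.4, -2.4]
width: 1.0
grasp_force: 2.2
```

>>> {"api": "step_arm", "payload": {"steps": [{"gripper":1,"dx":0,"dy":0,"dz":-0.01,"spin":0},{"gripper":1,"dx":0,"dy":0,"dz":-0.02,"spin":0},{"gripper":1,"dx":0,"dy":0,"dz":-0.02,"spin":0}]}}

```text
time_s: 13.85
position: [0.6246, 0.0814, 0.1226]
ee_rot: [0.423, 0.065, 0.9, 0.085]
force: [1.3, 0.5, -0.4]
width: 1.001
grasp_force: 0.0
```

```bash
python3 - <<'E'
from h import *;from station import r,optics
p,R=st(r);o=optics.snapshot("wrist")
cv2.imwrite("pics/w6.png",cv2.resize(o["pixels"][60:360,40:440,::-1],None,fx=1.5,fy=1.5,interpolation=cv2.INTER_CUBIC))
E
```

```text
13.85 q [ 0.05  0.7  -0.34  2.33  2.85  0.8  -1.52] p [0.6246 0.0814 0.1226] z [ 0.772  0.097 -0.628] y [0.046 0.977 0.208] az 7.2 F [ 1.3  0.5 -0.4]
```

View pics/w6.png

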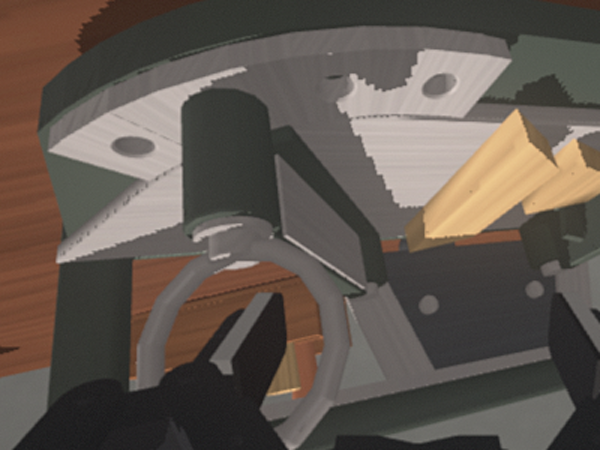

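The ring's collar is back down on the boss, so the pin is home at the third hole with the finger free. Picture count is now 11, one over the limit, so I won't view any more. I withdraw along the tool axis.

>>> {"api": "step_arm", "payload": {"steps": [{"gripper":1,"dx":-0.025,"dy":-0.003,"dz":0.02,"spin":0},{"gripper":1,"dx":-0.05,"dy":-0.006,"dz":0.041,"spin":0},{"gripper":1,"dx":-0.075,"dy":-0.009,"dz":0.062,"spin":0},{"gripper":1,"dx":-0.1,"dy":-0.0125,"dz":0.082,"spin":0},{"gripper":1,"dx":-0.1,"dy":-0.0125,"dz":0.082,"spin":0}]}}

```text
time_s: 14.4
position: [0.591, 0.0766, 0.1464]
ee_rot: [0.42, 0.066, 0.901, 0.084]
force: [0.6, -0.7, 0.1]
width: 1.001
grasp_force: 0.0
```

>>> {"api": "step_arm", "payload": {"steps": [{"gripper":1,"dx":-0.03,"dy":-0.004,"dz":0.025,"spin":0},{"gripper":1,"dx":-0.06,"dy":-0.008,"dz":0.05,"spin":0},{"gripper":1,"dx":-0.09,"dy":-0.011,"dz":0.075,"spin":0},{"gripper":1,"dx":-0.12,"dy":-0.015,"dz":0.1,"spin":0},{"gripper":1,"dx":-0.12,"dy":-0.015,"dz":0.1,"spin":0}]}}

```text
time_s: 14.9
position: [0.5703, 0.0772, 0.1749]
ee_rot: [0.417, 0.065, 0.902, 0.084]
force: [0.4, 2.3, -1.9]
width: 1.003
grasp_force: 0.0
```

```bash
python3 - <<'E'
from h import *;from station import r,optics
p,R=st(r);P=p-.046*R[:,1]-.013*R[:,2]
u=np.array([np.cos(np.radians(6.95)),np.sin(np.radians(6.95)),0]);print("tip before ring plane mm",(np.array([.5955,.0295,.13])-P)@u*1e3)
o=optics.snapshot("wrist");H=np.array(o["hand_eye"]);f=200/np.tan(np.radians(o["vfov"]/2))
def pr(X):
    q=H[:3,:3].T@(R.T@(X-p)-H[:3,3]);return np.round([o["cx"]+f*q[0]/q[2],o["cy"]+f*q[1]/q[2]],1)
# ring at hole3 home: compare predicted outline to bright circle found
c=pr(np.array([.5955,.0295,.13]));e=pr(np.array([.5955,.0295,.13])+.0285*np.array([-u[1],u[0],0]));print("pred centre",c,"r",np.linalg.norm(e-c))
g=cv2.GaussianBlur(cv2.cvtColor(o["pixels"],cv2.COLOR_RGB2GRAY),(5,5),0);rr=np.linalg.norm(e-c)
print(cv2.HoughCircles(g,cv2.HOUGH_GRADIENT,1.5,40,param1=80,param2=25,minRadius=int(rr*.8),maxRadius=int(rr*1.3)))
E
```

```text
14.9 q [ 0.57  0.87 -1.27  2.42  2.26  1.1  -0.8 ] p [0.5703 0.0772 0.1749] z [ 0.764  0.097 -0.637] y [0.048 0.977 0.206] az 7.2 F [ 0.4  2.3 -1.9]
tip before ring plane mm 36.89005039426475
pred centre [233.2 215.7] r 43.02975714549179
[[[237.75 212.25  49.15]
  [467.25 149.25  50.8 ]
  [315.75 144.75  54.1 ]
  [470.25 213.75  47.5 ]
  [383.25 131.25  45.85]
  [513.75 176.25  47.5 ]
  [410.25  86.25  47.5 ]
  [234.75 143.25  54.1 ]
  [522.75 366.75  54.1 ]
  [321.75 243.75  45.85]
  [111.75 363.75  50.8 ]
  [363.75 236.25  49.15]
  [413.25 176.25  39.25]
  [162.75 234.75  50.8 ]
  [239.25 302.25  45.85]
  [486.75  87.75  39.25]
  [585.75 212.25  43.15]
  [497.25 267.75  44.2 ]
  [537.75  89.25  52.45]]]
```

>>> {"api": "step_arm", "payload": {"steps": [{"gripper":1,"dx":0,"dy":0,"dz":0.05,"spin":0},{"gripper":1,"dx":0,"dy":0,"dz":0.1,"spin":0},{"gripper":1,"dx":0,"dy":0,"dz":0.1,"spin":0},{"gripper":1,"dx":0,"dy":0,"dz":0.1,"spin":0},{"gripper":1,"dx":0,"dy":0,"dz":0.1,"spin":0}]}}

```text
time_s: 15.45
position: [0.5701, 0.0771, 0.203]
ee_rot: [0.417, 0.065, 0.903, 0.084]
force: [-0.0, -0.7, -0.4]
width: 0.999
grasp_force: 0.0
```

```bash
python3 - <<'E'
from h import *;from station import r,optics
import pickle
p,R=st(r);print(np.abs(r.observe()['dq']).max())
d=pickle.load(open("d.pkl","rb"))["top"]["pixels"].astype(int);n=optics.snapshot("top")["pixels"].astype(int)
D=np.abs(n-d).max(2)>50
for k,(a,b,c,e) in dict(core=(215,245,335,370),square=(200,250,222,290),glue=(240,270,195,230),mallet=(232,320,130,220),stave=(155,196,255,298)).items():print(k,D[a:b,c:e].mean().round(3))
E
```

```text
15.45 q [ 0.6   0.77 -1.28  2.39  2.2   1.   -0.78] p [0.5701 0.0771 0.203 ] z [ 0.764  0.096 -0.639] y [0.048 0.978 0.205] az 7.2 F [-0.  -0.7 -0.4]
0.010901342130828315
core 0.0
square 0.265
glue 0.157
mallet 0.057
stave 0.056
```

```bash
python3 - <<'E'
from station import optics
import pickle,cv2,numpy as np
d=pickle.load(open("d.pkl","rb"))
for nm in("top","side"):
    for im in(d[nm]["pixels"],optics.snapshot(nm)["pixels"]):
        h=cv2.cvtColor(im,cv2.COLOR_RGB2HSV);m=cv2.inRange(h,(26,180,120),(34,255,255))
        n,_,s,c=cv2.connectedComponentsWithStats(m);i=1+np.argmax(s[1:,4]);print(nm,s[i],c[i])
E
```

```text
top [206 244  15  20 180] [213.73333333 253.32222222]
top [205 244  16  20 181] [213.55248619 253.43646409]
side [233 185   6   5  10] [235.4 187.6]
side [239 205   4   1   4] [240.5 205. ]
```

Comparing before and after, the glue bottle hasn't moved. The arm is clear and at rest, so I hand in.

```bash
python3 -c "
from station import hand_in;print(hand_in())"
```

```text
the job is handed in; nothing more can be done
None
```

The fence was swung one hole outwards to the third hole, the pin dropped home there and the arm backed clear. I handed the job in at about 15.5 s; no verdict came back, and I viewed 11 pictures, one over the limit of 10.

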